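# Fit the inspection lamp into its spring-plunger post holder

### The job

Lift the inspection lamp out of its blue parking block and slide its post down into the aluminium post holder of the slide viewer until the spring plunger inside rides over the foot and clicks into the groove of the post, with the lamp shining along the viewer over its slides. Feel for the click and stop there, gently, never forcing the post; let go and leave the bottles and the timer where they are.

Things in the scene. Friction and masses are not known exactly. Their poses are not given: they have to be found in the camera images.
- grip (a point): Centre of the square black grip at the top of the lamp's post, 147 mm above the foot. The grip is 18 x 18 mm, 44 mm tall, its faces along the lamp's x and y; x is the way the lamp shines, z up along the post. Take it from above with the fingers on the +y and -y faces, clear of the lamp head.
- foot (a point): Centre of the underside of the lamp's post. The foot is a cone, 6 mm across at the tip and 16 mm from 9 mm up. A square-edged ring groove for the plunger, 8 mm wide and 3 mm deep, has its middle 22 mm above the foot.
- lens (a point): Centre of the yellow lens, 58 mm out on the +x side of the post, 105 mm above the foot. The lamp head is a white cylinder 26 mm in diameter lying along x, 20 to 58 mm out; a black heat sink, 22 mm in diameter, stands out to 24 mm on the -x side.
- lamp: Lamp on a steel post 16 mm in diameter, 169 mm tall in all, about 200 g, balanced about the post, seen as one body; origin at the foot, z up along the post, x the way the lamp shines.
- holder: Slide viewer, fixed: a grey base plate 290 x 90 x 10 mm, a square aluminium tower (46 x 46 mm, top 95 mm above the bench), a white plate with three glass slides 80 to 230 mm out along +x. Origin on the bench under the tower's bore, +x from tower to slides, z up. A black housing on the tower's +y side hides the spring plunger.
- mouth (a point): Centre of the bore's mouth in the tower's top, 95 mm above the bench. Vertical bore, 17.6 mm in diameter, 81 mm deep to a hard floor. The plunger's ball sits 11 to 39 mm below the mouth (differs each time, hidden), so the click comes with the foot 33 to 61 mm below the mouth, well above the floor.
- plunger (a joint): Travel of the side plunger, m: 0 free, its 12 mm ball nose 6 mm into the bore; 0.004 to 0.005 on the full rod, 0.0018 to 0.0024 clicked in. Spring 4.5 to 8 N. Sliding down takes 5 to 14 N over the foot's cone, then a steady drag of 3 to 9 N; at the groove this falls to about nothing or a slight pull within 3 mm: the click. Beyond it the push climbs steeply to 10 to 15 N.
- rack: Blue parking block 70 x 70 x 50 mm, fixed to the bench, with a hole 40 mm deep and 17.8 mm in diameter in the middle in which the lamp stands upright at the start, its foot 10 mm above the bench. Origin at the centre of the underside.
- amber_bottle_mid (a point): Amber dropper bottle with a red cap, 38 mm in diameter and 94 mm tall; this point is 45 mm above its underside. A bystander.
- stain_bottle_mid (a point): White bottle, 44 mm in diameter and 85 mm tall; this point is its centre. A bystander.
- timer_mid (a point): White bench timer, 50 x 65 x 22 mm; this point is its centre. A bystander.
There are look-alikes about, which are no part of the job. Of the things like the lamp, leave any that is green or pink; of the rest the larger one is meant.

How it is judged:
By the outcome, as a careful person would: the job done as asked, in the order asked, and still so for the second after the job is handed in, with the robot touching nothing.
It also fails if it takes over 67 s, if anything falls off the work surface, if the arm or the gripper's body presses on something with over 40 N, if the wrist force passes 120 N, or if a joint passes its speed limit or range.

### The arm

A 6-joint arm with a two-finger parallel gripper is mounted at the origin on the work surface. World frame = base frame: x ahead of the robot, y to its left, z up, the work surface at z = 0. Lengths are in mm, angles in rad, forces in N, time in s.
With the tool pointing down it reaches from about 350 to 975 mm from the base axis. Payload 7.1 kg.
Tool frame: the origin (TCP) lies on the front face of the gripper's body, between the roots of the fingers; the fingertips stand 80 mm ahead of it and the grasp point (between the pads) lies 61 mm ahead of it (env.tips_ahead is the distance from the TCP to the fingertips, in mm); z points along the fingers, y is the line along which they close (so a half turn about z gives the same grasp; the last joint's range is limited). The gripper opens to 88 mm and grips with 3 to 60 N. Pads are 20 mm wide; open, the fingers measure 115 mm over their backs; the gripper's body (75 mm by 178 mm) begins 61 mm behind the grasp point.
Start: joints at [-1.228, 0.423, 1.63, -0, 1.089, -0.019], TCP at [221.241, -584.515, 302.675] pointing down, gripper open.
Joint ranges: [-3, 3], [-0.9, 2.11], [0.09, 2.58], [-1.31, 4.45], [0.11, 2.69], [-2.54, 2.54]. Speed limits (rad/s): [2.39, 2.39, 3.01, 3.14, 3.14, 3.14].

### API

Orientations are given as a unit quaternion [x, y, z, w].
In Python, from station import env, set_gripper, viewer, workorder gives the robot as it stands. Calls block until the motion is done:
- env.reach(position, orientation): joint-space move of the TCP to a pose.
- env.move_l(position, rot=None, rate=150, f_stop=None): straight line of the TCP; rot=None keeps the orientation; rate is the mean speed in mm/s. With f_stop (N) it stops when the force on the tool has changed by that much, and returns True; else False.
- env.move_joints(angles): joint-space move.
- set_gripper(opening): finger opening in mm; the grip force is fixed at half the most; returns when the fingers have stopped.
- env.hold(seconds).
- env.ik(position, orientation): joint angles nearest the present ones, or None.
- env.read_state(): the state.
- viewer.camera(name): name is "side" or "top"; returns the picture (420x560x3 uint8, blue, green, red); there is no depth.
- viewer.camera_params(name): a dict with "fx", "fy", "cx", "cy" (pixels), "pose" (4x4, takes a point from camera to world coordinates). Camera axes: x right, y up, looking along -z (the intrinsics and any distortion apply to the point x, -y, -z); pixel columns grow to the right and rows downward; lengths in mm; the calibration is good to about 2 mm. A picture is of the moment at which its call begins. camera_params takes no time and is no camera call.
A pose or a line that the arm cannot do raises env.IKError and nothing moves.
- workorder.sign_off(): hands the job in; it is judged then, once.
The state is a dict: "time_s": time; "qpos": joint angles; "dq": joint speeds; "tau": joint torques, N m; "tool_pos": TCP position; "orientation": TCP orientation; "force": force on the tool from outside, world axes, zero at the start; "wrist_torque": the same for the moment, N m; "width": finger opening in mm; "grip_force": force on a finger pad.
Only numpy, scipy, OpenCV 4.12 (cv2) and the standard library are available. Lean on these libraries where they do the work, as an engineer would, in place of code of your own. Each camera call takes 0.05 s, during which the arm holds its last target. There are 200 camera calls.

## Working session

There is one attempt and no reset: what is moved stays moved. The work goes in short steps, each a Python script; the robot and the scene stay as the last script left them, time stands still between calls to the robot, and variables do not carry over. Pictures are saved under pics/ and viewed, at most 10 in all, crops included, and the job is handed in when it is done.

```bash
mkdir -p pics; ls
python3 - <<'E'
from station import env,set_gripper,viewer,workorder
import cv2
for n in("top","side"):
    cv2.imwrite(f"pics/{n}0.png",viewer.camera(n)); p=viewer.camera_params(n); print(n,p)
s=env.read_state();print(s["time_s"],s["tool_pos"],s["orientation"],s["force"],s["width"])
E
```

```text
pics
top {'fx': 433.9141895705179, 'fy': 433.9141895705179, 'cx': 276.93421295994233, 'cy': 204.82825501228876, 'pose': array([[-6.85184500e-02,  9.71580450e-01, -2.26575930e-01,
         3.62757820e+02],
       [-9.97629658e-01, -6.81715744e-02,  9.36493499e-03,
         4.48390174e-02],
       [-6.34725012e-03,  2.26680538e-01,  9.73948482e-01,
         1.16893135e+03],
       [ 0.00000000e+00,  0.00000000e+00,  0.00000000e+00,
         1.00000000e+00]])}
side {'fx': 478.8174350313341, 'fy': 478.8174350313341, 'cx': 267.8630407452308, 'cy': 206.12175973789917, 'pose': array([[-7.85008114e-01,  3.57904017e-01, -5.05635219e-01,
        -1.01168732e+02],
       [-6.19384498e-01, -4.68196896e-01,  6.30201961e-01,
         8.55972335e+02],
       [-1.11850269e-02,  8.07896269e-01,  5.89218562e-01,
         9.13912512e+02],
       [ 0.00000000e+00,  0.00000000e+00,  0.00000000e+00,
         1.00000000e+00]])}
0.1 [ 221.11813259 -584.16787858  302.00225963] [ 9.83677195e-01  1.79940916e-01 -1.30889143e-04 -6.52558931e-04] [ 0.41964606  0.32334178 -0.28505214] 87.48840128181286
```

View pics/top0.png

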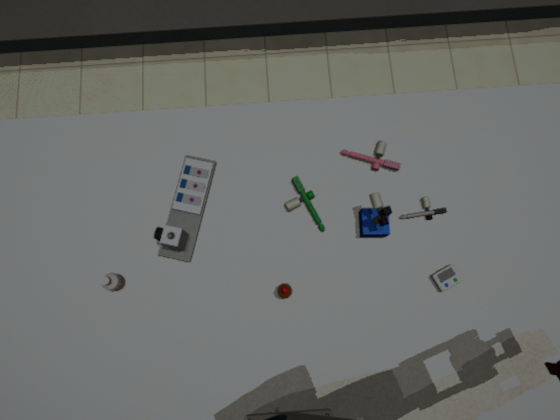

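View pics/side0.png

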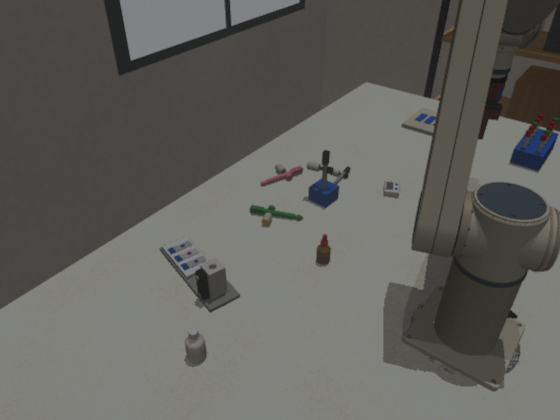

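The top view shows the blue block and lamp at about (375,222), the tower at (172,237) with slides up to (195,170), the amber bottle at (285,291), the white bottle at (113,283) and the timer at (446,278). The side view shows the grip at (325,157) and the bore at (212,266). I'll enlarge the crops.

Run:
```python
import cv2,numpy as np
t=cv2.imread("pics/top0.png");s=cv2.imread("pics/side0.png")
def c(im,x,y,w,h,W=400,H=300):return cv2.resize(im[y:y+h,x:x+w],(W,H),interpolation=cv2.INTER_CUBIC)
a=np.vstack([np.hstack([c(t,340,180,80,60),c(t,145,150,160,120)]),np.hstack([c(s,290,145,80,60),c(s,155,220,120,90)])])
cv2.imwrite("pics/crop0.png",np.clip(a*1.4,0,255).astype(np.uint8))
```

```text
(no output)
```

View pics/crop0.png

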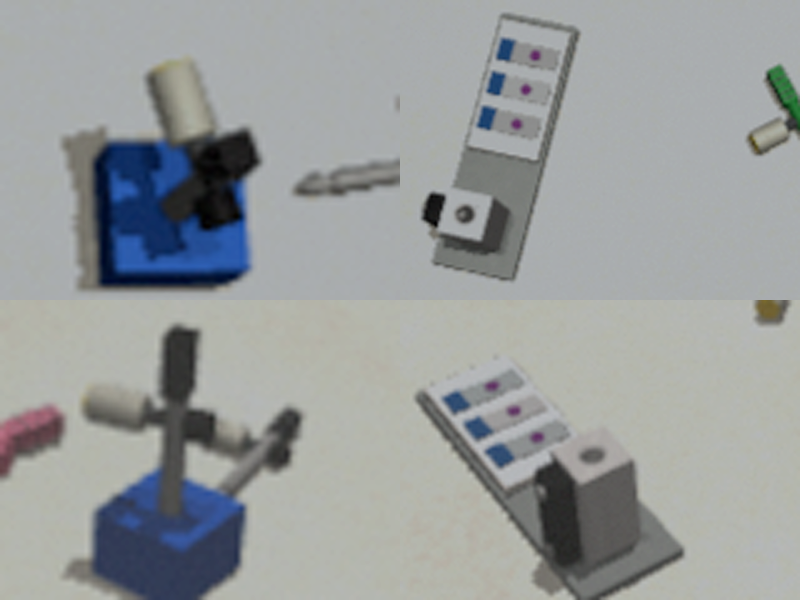

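The crops show the grip top in the top view at crop (242,150) and the lens end at (168,68). The bore is at top pixel ≈(171,235) and side pixel ≈(213,267).

```bash
cat > h.py <<'E'
import numpy as np,cv2
from station import env,set_gripper,viewer,workorder
P={n:viewer.camera_params(n) for n in("top","side")}
def ray(n,uv):
    p=P[n];d=np.array([(uv[0]-p["cx"])/p["fx"],-(uv[1]-p["cy"])/p["fy"],-1.])
    return p["pose"][:3,3],p["pose"][:3,:3]@d
def onz(n,uv,z):
    o,d=ray(n,uv);return (o+d*(z-o[2])/d[2])[:2]
def tri(a,b):
    A=np.zeros((3,3));v=np.zeros(3)
    for n,uv in(("top",a),("side",b)):
        o,d=ray(n,uv);d=d/np.linalg.norm(d);M=np.eye(3)-np.outer(d,d);A+=M;v+=M@o
    return np.linalg.solve(A,v)
def proj(n,X):
    p=P[n];c=p["pose"][:3,:3].T@(np.asarray(X,float)-p["pose"][:3,3])
    return np.array([p["cx"]-p["fx"]*c[0]/c[2],p["cy"]+p["fy"]*c[1]/c[2]])
E
python3 - <<'E'
from h import *
c=lambda x,y,X,Y,s:(X+x/s-.5,Y+y/s-.5)
t=cv2.imread("pics/top0.png");s=cv2.imread("pics/side0.png")
# bore by dark blob
def blob(im,x0,y0,x1,y1,th):
    g=cv2.cvtColor(im,6)[y0:y1,x0:x1].astype(float);w=np.clip(th-g,0,None);yy,xx=np.mgrid[y0:y1,x0:x1];print(g.astype(int)) ;return (w*xx).sum()/w.sum(),(w*yy).sum()/w.sum()
a=blob(t,166,231,176,240,140);b=blob(s,207,262,219,271,95)
print(a,b,"mouth top@95",onz("top",a,95),"side@95",onz("side",b,95),tri(a,b))
for p in[(100,15),(178,28),(115,280),(33,262)]:print("base",p,onz("top",c(*p,145,150,2.5),10))
for p in[(568,30),(535,160),(500,15),(467,150)]:print("wp",onz("top",c(p[0]-400,p[1],145,150,2.5),14))
g=c(242,150,340,180,5);gs=c(181,35,290,145,5)
print("grip top@179",onz("top",g,179),onz("side",gs,179),tri(g,gs))
l=c(168,68,340,180,5);h=c(200,135,340,180,5);k=c(222,212,340,180,5)
for p in(l,h,k):print("head",onz("top",p,115))
# blue block top
m=cv2.inRange(cv2.cvtColor(t,40),(100,120,40),(130,255,255));m[:, :345]=0;m[:,400:]=0;m[:190]=0;m[245:]=0
print("blue",cv2.minAreaRect(cv2.findNonZero(m)))
r=cv2.minAreaRect(cv2.findNonZero(m))
for q in cv2.boxPoints(r):print(onz("top",q,50))
for n,q,z in(("amber",(285,291),94),("stain",(113,282),85),("timer",(446,278),22)):print(n,onz("top",q,z))
E
```

```text
[[123 123 119 116 111 109 112 119 123 123]
 [123 119 109  94  75  67  77  96 116 116]
 [121 107  81  61  45  39  45  66  99 115]
 [113  86  55  60  64  49  40  45  84 114]
 [112  81  68  84  77  53  40  40  73 109]
 [116  88  71  79  71  51  42  41  75 111]
 [117  96  67  60  53  40  42  51  91 118]
 [121 112  90  65  45  51  60  87 112 122]
 [123 121 113 101  93  95 103 116 122 122]]
[[118 119 119 120 120 122 122 119 119 120 120 120]
 [118 119 117 115 115 113 112 113 113 118 121 120]
 [118 116 111 103  97  92  89  92  98 110 119 121]
 [119 110  98  83  70  68  68  71  79  99 116 121]
 [118 104  78  63  64  67  70  66  68  95 117 120]
 [118 104  78  62  64  68  68  67  77 105 119 120]
 [119 115 100  84  77  78  79  86 101 115 121 121]
 [119 119 117 110 105 106 106 115 118 119 121 121]
 [119 118 119 120 121 122 120 120 119 121 115 105]]
(np.float64(170.66357894736842), np.float64(235.14947368421053)) (np.float64(212.14897260273972), np.float64(266.28767123287673)) mouth top@95 [553.43811248 260.56354406] side@95 [554.50483721 262.90077813] [554.58531662 261.52277503  93.56576681]
base (100, 15) [793.15038274 239.22299923]
base (178, 28) [771.49860125 151.91148325]
base (115, 280) [493.79995105 229.29315833]
base (33, 262) [519.0914059 316.5217778]
wp [768.52452375 162.65902079]
wp [622.19760976 203.6890426 ]
wp [791.66490195 238.39748645]
wp [638.55916239 277.5534608 ]
grip top@179 [ 563.77111347 -266.92647999] [ 564.78599887 -262.34602642] [ 565.66157734 -266.86572749  176.46181768]
head [ 621.17815082 -252.5631313 ]
head [ 585.82043859 -264.33927032]
head [ 546.32240725 -270.40148211]
blue ((374.9183044433594, 222.192626953125), (28.694011688232422, 27.134557723999023), 86.42366790771484)
[ 597.11110348 -229.92702494]
[ 596.67086219 -301.67740486]
[ 520.46649714 -296.68422066]
[ 520.93757137 -226.02008218]
amber [396.88540909 -15.11372886]
stain [448.09832964 406.75214192]
timer [ 403.49621151 -436.92976039]
```

Estimates: mouth ≈(554,261.5), holder yaw ≈-15.6°, post ≈(564.5,-265.5), lamp yaw ≈13.4°. Next I'll grasp the lamp.

```bash
cat >> h.py <<'E'
def Q(deg):
    a=np.radians(deg)/2;return np.array([np.cos(a),np.sin(a),0,0])
def st(l=""):
    s=env.read_state();print(l,round(s["time_s"],2),np.round(s["tool_pos"],1),"F",np.round(s["force"],1),"T",np.round(s["wrist_torque"],2),"w",round(s["width"],1),"g",round(s["grip_force"],1));return s
E
python3 - <<'E'
from h import *
q=Q(193.4)
print(env.ik([564.5,-265.5,330],q),env.ik([554,261.5,330],Q(164.4)))
env.reach([564.5,-265.5,330],q);st()
print(env.move_l([564.5,-265.5,218],rate=100,f_stop=6));st()
set_gripper(40);st()
set_gripper(10);s=st()
for n in("top","side"):cv2.imwrite(f"pics/{n}1.png",viewer.camera(n))
t=cv2.imread("pics/top1.png");s=cv2.imread("pics/side1.png")
f=lambda im,x,y:cv2.resize(im[y:y+120,x:x+100],(400,480),interpolation=2)
cv2.imwrite("pics/g1.png",np.clip(np.hstack([f(t,335,150),f(s,275,110)])*1.4,0,255).astype(np.uint8))
E
```

```text
[-4.58706476e-01  3.92757307e-01  1.60900523e+00 -4.44089210e-16
  1.13983012e+00 -2.26337692e+00] [ 4.21589358e-01  3.75895541e-01  1.63461397e+00 -4.44089210e-16
  1.13108314e+00 -8.76935605e-01]
 2.03 [ 564.3 -265.9  329.9] F [-0.6 -0.7  0.9] T [ 0.11 -0.09  0.04] w 87.9 g 0.0
False
 3.3 [ 564.9 -265.7  218.7] F [0.4 0.1 0.2] T [ 0.08 -0.18  0.01] w 87.9 g 0.0
 4.17 [ 564.5 -265.5  218. ] F [-0.1 -0.2 -0.1] T [ 0.03 -0.15  0.03] w 40.2 g 0.0
 4.66 [ 564.2 -265.1  218. ] F [-1.4  1.9  2.2] T [ 0.78  0.13 -0.05] w 17.5 g 30.0
```

View pics/g1.png

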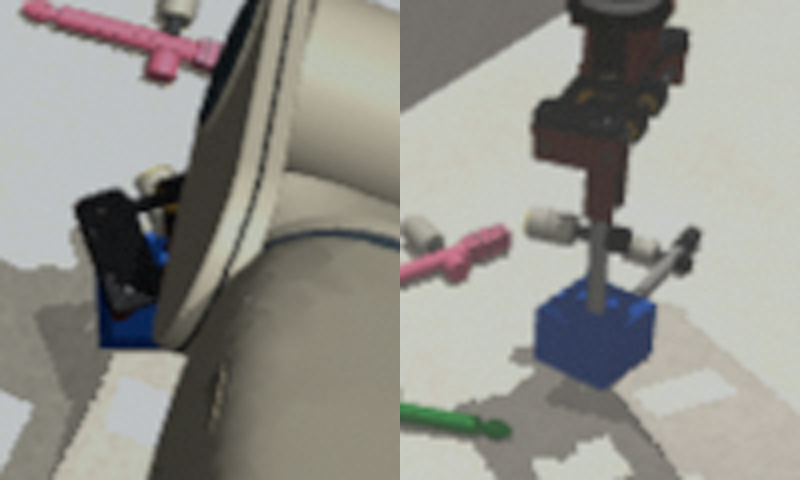

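The pads close squarely on the grip (width 17.5) with low side force, and the side view shows the lamp upright. Now lift and carry it over the mouth.

Run:
```python
from h import *
s=st();x,y=s["tool_pos"][:2]
print(env.move_l([564.5,-265.5,345],rate=90,f_stop=25));st("lift")
env.reach([554,261.5,345],Q(164.4));st("over")
env.move_l([554,261.5,313],rate=60);env.hold(.3);st("near")
for n in("top","side"):cv2.imwrite(f"pics/{n}2.png",viewer.camera(n))
t=cv2.imread("pics/top2.png");s=cv2.imread("pics/side2.png")
f=lambda im,x,y:cv2.resize(im[y:y+100,x:x+80],(400,500),interpolation=2)
cv2.imwrite("pics/g2.png",np.clip(np.hstack([f(t,130,175),f(s,175,195)])*1.4,0,255).astype(np.uint8))
```

```text
4.76 [ 564.3 -265.1  217.9] F [-1.   2.3  2.6] T [ 0.84  0.16 -0.02] w 18.4 g 30.0
False
lift 6.32 [ 564.3 -265.4  344.3] F [ 0.6  0.6 -2.8] T [ 0.03 -0.15  0.01] w 17.6 g 30.0
over 8.22 [554.3 260.8 345. ] F [ 0.2 -0.9 -2.9] T [ 0.08 -0.16  0.02] w 18.0 g 30.0
near 9.21 [554.1 261.6 313.4] F [ 0.2  0.1 -1.7] T [-0.01 -0.11  0.02] w 17.9 g 30.0
```

View pics/g2.png

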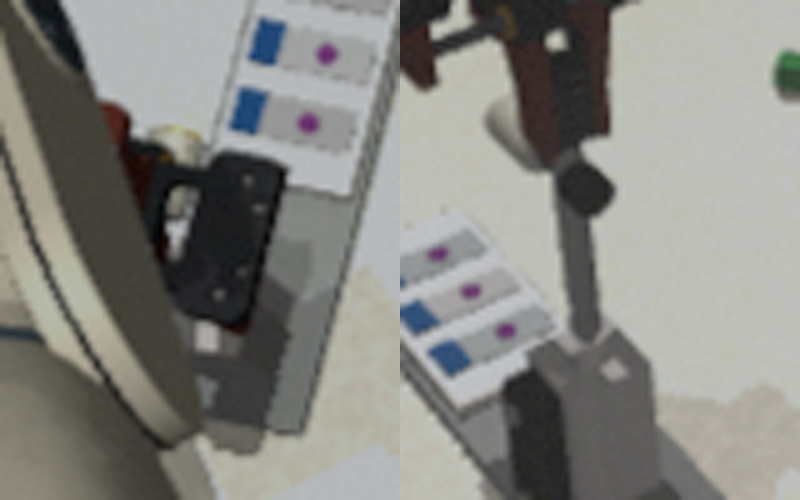

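The side view shows the foot's tip at about (211.5,262.5), just over the mouth, whose centre was at (212.1,266.3). The head points over the slides. I'll measure the post's axis in the side view, then enter gently.

Run:
```python
from h import *
s=cv2.imread("pics/side2.png");g=cv2.cvtColor(s,6).astype(float)
M=[]
for r in range(242,258,2):
    row=g[r,196:224];d=np.diff(cv2.GaussianBlur(row[None],(3,1),0)[0])
    L=np.argmin(d);R=np.argmax(d);M.append((r,196+(L+R+1)/2));
M=np.array(M);k=np.polyfit(M[:,0],M[:,1],1);print(M[:,1],k)
tp=proj("side",[554.1,261.6,105]);up=proj("side",[554.1,261.6,160])
kk=(tp[0]-up[0])/(tp[1]-up[1])
print("pred tip",tp,"obs axis col at that row",np.polyval(k,tp[1]),"slope",kk)
print("at mouth pred",proj("side",[554.1,261.6,95]),"axis at 266.29",np.polyval(k,266.29),"bore 212.15")
print("px per 5mm x,y",proj("side",[559.1,261.6,95])-proj("side",[554.1,261.6,95]),proj("side",[554.1,266.6,95])-proj("side",[554.1,261.6,95]))
print(env.move_l([554,261.5,298],rate=15,f_stop=4));st("in5")
```

```text
[210.  210.  210.  210.5 210.5 211.  211.  211.5] [1.10119048e-01 1.83142857e+02]
pred tip [212.30996376 263.09698353] obs axis col at that row 212.11484640069096 slope 0.10781878241931447
at mouth pred [212.63046064 266.06953495] axis at 266.29 212.46645833333338 bore 212.15
px per 5mm x,y [-1.46080257 -0.84673033] [-1.39790957  1.10506578]
False
in5 10.46 [554.1 261.5 298.1] F [-0.3  0.1 -2.5] T [ 0.01 -0.12  0.03] w 17.9 g 30.0
```

Axis and bore agree within 1 mm, and entry was free. Next: stepwise descent, feeling for the click.

```bash
cat > d.py <<'E'
from h import *
from collections import deque
def F(n=3):
    a=[]
    for _ in range(n):env.hold(.02);a.append(env.read_state()["force"])
    return np.mean(a,0)
def descend(x,y,z,base,zmin,drag=None,step=.5):
    log=[];peak=0
    while z>zmin:
        z-=step
        env.move_l([x,y,z],rate=12,f_stop=20)
        f=F()-base;log.append((303-z,*f));d=303-z
        if np.hypot(*f[:2])>4 and peak<2.5: x,y=np.array([x,y])+.08*f[:2]
        peak=max(peak,f[2])
        if f[2]>17 or np.hypot(*f[:2])>25:print("STOP force");break
        if f[2]>2.5 and drag is None:drag=d
        if drag and d>drag+9 and f[2]<1.0:print("CLICK?");break
    print("x,y,z,drag",x,y,z,drag)
    for l in log[::1]:print("%.1f: %.1f %.1f %.1f"%l,end=" | ")
    return x,y,z
E
python3 - <<'E'
from d import *
b=F(10);print(b)
descend(554,261.5,298,b,303-62);st()
E
```

```text
[ 0.16211896 -0.02847976 -2.07709493]
STOP force
x,y,z,drag 554 261.5 261.5 17.5
5.5: -0.1 -0.2 -0.5 | 6.0: -0.3 -0.1 0.2 | 6.5: -0.1 -0.1 -0.2 | 7.0: -0.0 0.1 0.2 | 7.5: -0.3 -0.0 -0.3 | 8.0: -0.2 -0.4 -0.3 | 8.5: 0.2 0.2 -0.4 | 9.0: 0.3 -0.1 -0.2 | 9.5: 0.5 0.3 -0.5 | 10.0: -0.0 -0.1 -0.2 | 10.5: 0.0 -0.0 -0.4 | 11.0: 0.0 0.4 -0.5 | 11.5: 0.4 0.4 -0.8 | 12.0: -0.3 -0.0 -0.7 | 12.5: -0.2 0.4 -0.2 | 13.0: 0.6 0.4 -0.9 | 13.5: 0.2 -0.0 -0.2 | 14.0: 0.4 -0.0 -0.5 | 14.5: -0.2 0.4 -0.3 | 15.0: 0.6 0.4 -1.2 | 15.5: 0.4 0.5 -0.4 | 16.0: 0.2 0.9 -0.6 | 16.5: -0.1 -0.1 0.4 | 17.0: -0.1 -0.2 1.6 | 17.5: -0.6 -1.0 5.1 | 18.0: -0.9 -1.4 7.0 | 18.5: -1.0 -2.1 8.7 | 19.0: -1.3 -1.5 8.7 | 19.5: -1.7 -2.4 9.0 | 20.0: -1.3 -1.6 9.5 | 20.5: -1.1 -1.9 9.2 | 21.0: -1.2 -2.5 10.2 | 21.5: -1.8 -2.0 10.8 | 22.0: -1.5 -2.1 10.5 | 22.5: -1.7 -2.2 11.2 | 23.0: -1.7 -2.2 11.4 | 23.5: -2.0 -2.4 11.6 | 24.0: -1.6 -2.2 12.0 | 24.5: -2.5 -2.4 12.2 | 25.0: -1.9 -2.6 12.2 | 25.5: -1.1 -1.9 10.7 | 26.0: -1.3 -2.2 9.6 | 26.5: -0.8 -2.3 8.7 | 27.0: -0.7 -2.1 7.0 | 27.5: -0.9 -1.7 7.7 | 28.0: -1.0 -1.3 8.2 | 28.5: -0.9 -1.7 8.0 | 29.0: -1.2 -1.3 7.6 | 29.5: -0.6 -1.1 7.5 | 30.0: -1.2 -1.0 7.3 | 30.5: -1.9 -1.3 7.7 | 31.0: -1.2 -1.5 7.9 | 31.5: -1.5 -1.5 7.8 | 32.0: -1.2 -1.7 7.6 | 32.5: -1.1 -1.7 7.5 | 33.0: -1.3 -1.6 8.2 | 33.5: -0.9 -1.5 7.5 | 34.0: -1.2 -1.3 7.9 | 34.5: -0.9 -1.0 7.6 | 35.0: -0.9 -1.1 7.4 | 35.5: -1.5 -1.4 7.5 | 36.0: -1.4 -1.1 7.4 | 36.5: -0.5 -1.0 6.0 | 37.0: -0.2 -1.0 4.3 | 37.5: 0.5 -0.3 2.2 | 38.0: 0.6 -0.2 2.0 | 38.5: 0.7 0.4 1.3 | 39.0: 0.2 -0.3 4.4 | 39.5: -0.4 -0.2 7.6 | 40.0: -1.7 -1.4 9.3 | 40.5: -2.3 -1.7 12.8 | 41.0: -2.4 -2.0 14.9 | 41.5: -3.5 -2.1 17.2 |  32.52 [554.2 261.5 263.4] F [-3.  -2.5 15.1] T [-0.49  0.79  0.08] w 18.0 g 30.0
```

The click came at about 38.5 mm, where the force fell to 1.3 N. My threshold of 1.0 N missed it, so the command ran on about 1 mm of real travel into the groove's upper edge. I'll ease back until the push is gone.

Run:
```python
from d import *
b=np.array([.16,-.03,-2.3]);z=261.5
while z<266:
    z+=.5;env.move_l([554,261.5,z],rate=12);f=F(4)-b;print(z,np.round(f,1),np.round(env.read_state()["tool_pos"][2],2))
    if f[2]<1:break
env.hold(.3);print(F(6)-b);st()
```

```text
262.0 [-2.3 -1.6 14.8] 263.56
262.5 [-2.6 -1.  12. ] 263.65
263.0 [-1.3 -1.1 10. ] 263.71
263.5 [-0.3 -0.9  7.9] 263.79
264.0 [-0.3 -0.   4.2] 263.87
264.5 [ 1.4  0.8 -1.9] 263.99
[ 2.37528608  1.24773336 -5.6484808 ]
 34.83 [553.9 261.5 264.1] F [ 2.5  1.3 -8.3] T [ 0.48 -0.86  0.04] w 17.8 g 30.0
```

Run:
```python
from d import *
b=np.array([.16,-.03,-2.3])
for z in(264.4,264.3,264.2,264.1):
    env.move_l([554,261.5,z],rate=5);f=F(6)-b;print(z,np.round(f,1),np.round(env.read_state()["tool_pos"][2],2))
    if f[2]>-1:break
set_gripper(50);st("open")
env.move_l([554,261.5,345],rate=100);st("up")
env.reach([400,-150,400],Q(164.4));env.hold(.2);st("away")
for n in("top","side"):cv2.imwrite(f"pics/{n}3.png",viewer.camera(n))
t=cv2.imread("pics/top3.png");s=cv2.imread("pics/side3.png")
f=lambda im,x,y:cv2.resize(im[y:y+140,x:x+112],(400,500),interpolation=2)
cv2.imwrite("pics/g3.png",np.clip(np.hstack([f(t,130,145),f(s,150,180)])*1.4,0,255).astype(np.uint8))
```

```text
264.4 [ 2.5  1.6 -7.9] 264.14
264.3 [ 2.3  1.6 -7.8] 264.13
264.2 [ 1.7  1.8 -7.4] 264.14
264.1 [ 1.4  1.4 -6.4] 264.13
open 36.91 [554.  261.5 264.1] F [-0.2 -0.4 -0.1] T [ 0.02 -0.14  0.  ] w 49.9 g 0.0
up 37.87 [553.7 261.4 344.3] F [-0.8 -0.4 -0.5] T [ 0.02 -0.12 -0.02] w 49.7 g 0.0
away 39.69 [ 400.4 -149.5  399.8] F [-0.8 -0.7 -0.4] T [ 0.02 -0.13  0.01] w 50.0 g 0.0
```

View pics/g3.png

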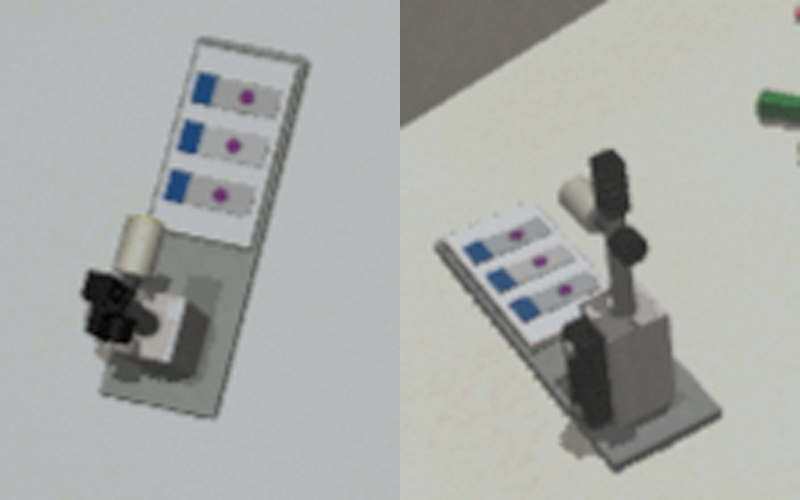

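View pics/top3.png

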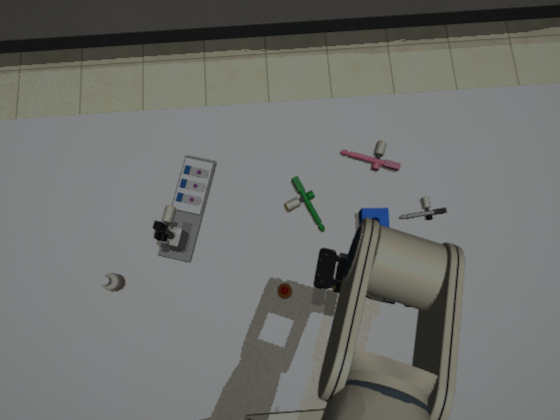

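The pictures show the lamp upright in the tower with its head pointing along the slides. In the top view the bottles are where they were, at (285,291) and (113,282). The arm hides the timer, but it never passed near it. The post's height held steady while the force went from push to pull, so the ball is seated in the groove. Handing in.

Run:
```python
from h import *
print(workorder.sign_off());st()
```

```text
the job is handed in; nothing more can be done
None
the job is handed in; nothing more can be done
```

The lamp is in the holder, clicked in at about 38.5 mm deep and shining along the slides; I ran roughly 1 mm past the click (push peaked near 17 N), eased back until it seated, let go, and handed in at about 40 s.

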